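Pin down the plate shaker's hold-down bar

ROBOT

A 6-joint arm with a two-finger parallel gripper is mounted at the origin on the work surface. World frame = base frame: x ahead of the robot, y to its left, z up, the work surface at z = 0. Lengths are in m, angles in rad, forces in N, time in s.
With the tool pointing down it reaches from about 0.3 to 0.875 m from the base axis. Payload 6.4 kg.
Tool frame: the origin (TCP) lies on the centre line of the jaws, within the pads' length; the fingertips stand 22 mm ahead of it and the grasp point (between the pads) lies 3 mm ahead of it; z points along the fingers, x is the direction in which the jaws open and shut, and the axes are right-handed (so a half turn about z gives the same grasp; the last joint's range is limited). The gripper opens to 88 mm and grips with 3 to 60 N. Pads are 18 mm wide; open, the fingers measure 123 mm over their backs; the gripper's body (75 mm by 187 mm) begins 45 mm behind the grasp point.
Start: joints at [-1.393, 0.181, 1.607, -0, 1.354, -0.206], TCP at [0.215, -0.533, 0.261] pointing down, gripper open.
Joint ranges: [-2.99, 2.99], [-0.89, 2.07], [0.3, 2.58], [-1.14, 4.28], [0, 2.63], [-3.12, 3.12]. Speed limits (rad/s): [2.57, 2.57, 3.01, 3.14, 3.14, 3.14].

INTERFACE

Orientations are given as a rotation vector (axis times angle).
In Python, from plant import manip, imaging gives the robot as it stands. The module is installed in compiled form; this text tells all that it offers.
- The arm moves only by the tool step_arm, never from a script. Its argument "moves" is a list of rows, each a list of 4 numbers: the shift along the tool's x, y, z in mm, then the turn about the tool's z in rad. A call has 1 to 10 rows; each row is the pose to reach, as a shift and turn from the pose commanded when the call began, along the tool's axes at that moment; what a row does not reach only later rows make up. A row lasts 1/10 s, in which the tool goes at most 50 mm and 8.59 degrees, less where a joint would pass 70% of its speed; a pose out of reach is approached as far as the arm can. A call with a gripper value outside its range is refused whole. "hand" is the opening, from 0 (shut) to 1 (fully open), set as the call begins (left out, the last holds). The fingers move at their own pace and stop on an object; "grip_force" is the grip in N (left out, the last holds). Time passes only in rows, so rows that repeat a pose let the fingers close. It gives the time, the measured TCP pose, the force and the opening at its end, in the units of the state.
- manip.observe(): the state, without advancing time (a new reading comes with each control period).
- imaging.camera(name): name is "scene" or "top" or "wrist"; returns (picture, depth): 420x560x3 uint8, red, green, blue; 420x560 float32, m along the optical axis (not along the pixel's ray), 0 where there is no reading.
- imaging.camera_info(name): a dict with "vertical_fov" (degrees; the focal length in pixels is half the picture's height over the tangent of half this angle, whatever the lens; pixels are square), "cx", "cy" (the principal point, pixels), "extrinsics" (4x4, takes a point from camera to world coordinates); the wrist camera has in their place "hand_eye" (4x4, takes a point from camera to tool coordinates, whose origin is the TCP and whose axes are the tool frame's). Camera axes: x right, y down, z forward; pixel columns grow to the right and rows downward; lengths in m; the calibration is good to about 2 mm. A picture is of the moment at which its call begins: read the wrist's pose just before it. camera_info takes no time and is no camera call.
- manip.finish_job(): hands the job in, once; it reports no verdict.
The state is a dict: "time": time; "q": joint angles; "qvel": joint speeds; "joint_efforts": joint torques, N m; "tcp_pos": TCP position; "ee_rot": TCP orientation; "ft_force": force on the tool from outside, world axes, zero at the start; "moment": the same for the moment, N m; "width": finger opening in m.
Only numpy, scipy, OpenCV 4.12 (cv2) and the standard library are available. Lean on these libraries where they do the work, as an engineer would, in place of code of your own. Each camera call takes 0.05 s, during which the arm holds its last target.

TASK

Get the plate shaker ready to run: press its hinged hold-down bar fully down over the well block, take the lock pin that has a ring from its rest and push it, from the robot's side, through the cross hole in the shaker's post until its head meets the post, then swing the pin's wire ring right over the top of the post and fully down on the far side. Let go of everything and leave the other things on the bench where they are.

Things in the scene. Friction and masses are not known exactly. Their poses are not given: they have to be found in the camera images.
- shaker: Plate shaker, fixed to the bench, 150 (x) x 250 (y) mm, deck 45 mm high. Origin: under its centre on the bench; x points to the far side (away from the robot, yaw within 0.3 rad), y along the hold-down bar from its hinge to the post; z up. On the deck, at y = +92 mm, stands a steel post 30 (x) x 26 (y) mm, top 144 mm above the bench.
- hole (a point): Centre of the mouth of the post's square cross hole on the post's robot-side face, 114 mm above the bench; axes as the shaker's, so the hole runs along +x, 30 mm through the post. Hole 14 x 14 mm. The post rises 30 mm above the hole's centre.
- hold_bar (a joint): Angle of the hold-down bar, rad: 0 fully down (its stop), up to 1.2 raised. A stiff hinge: it stays where it is left; 1 to 3 N down on its pad moves it. Steel bar 64 wide, 10 thick, 219 mm long from the hinge line, forked at the free end so that it passes either side of the post. Down, its top is 100 mm above the bench, 3 mm below the pin's head once pinned.
- bar_hinge (a point): Middle of the bar's hinge line, which runs along the shaker's x, 95 mm above the bench; the bar reaches from it along the shaker's +y.
- bar_pad (a point): Point on the middle of the bar's top face, 115 mm from the hinge line along the bar (5 mm off the plane through the hinge).
- well_block: White deep-well block, 85 x 127 x 44 mm high, standing loose in corner stops on the deck under the bar; origin under its centre.
- pin_rest: Grey plastic pin rest, fixed to the bench, 110 x 60 mm, 44 mm high at its notch; the pin lies along its x, shaft axis 40 mm above the bench. Origin on the bench 15 mm from the foot's middle, below the pin's shoulder.
- pin: Steel lock pin with a ring, loose, lying level on the rest, 0.17 kg with its ring (may vary by a third). Origin on the shaft's axis at the shoulder where head meets shaft; x along the shaft to the tip, z up. Shaft 11.5 mm square, 34 mm, then a 12 mm cone to a 6 mm wide tip: 46 mm in all. Head (behind the shoulder) 30 long, 20 wide, from 11 mm below to 11 mm above the axis; on it stands a flat tab to be gripped.
- pin_tab (a point): Middle of the pin's upright tab, 18 mm behind the shoulder and 28 mm above the shaft axis. Tab 24 (x) x 16 (y, the width to grip) mm, from 11 to 46 mm above the axis.
- pin_tip (a point): Tip of the pin, 46 mm ahead of the shoulder. In the hole the let-go pin droops by up to 0.12 rad at the head, and only friction keeps it there: dragging the ring back towards the robot draws it out.
- ring (a joint): Angle of the pin's wire ring about its hinge, rad: 0 trailing level behind the head, pi/2 upright, pi (stop) level on the tip's side, round the post when pinned. A stiff hinge (about 0.025 N m): it stays where it is left.
- ring_hinge (a point): Middle of the ring's hinge line, in the head on the shaft axis, 9 mm behind the shoulder; the line runs along the pin's y.
- ring_bar (a point): Middle of the ring's outer cross bar, which is 80 mm from the hinge line, runs along the pin's y, 36 mm long and 8.4 mm thick. The ring's side wires are 6 mm thick and 48 mm apart inside, so they pass either side of tab and post.
- carrier: blue two-row sample tube carrier, 52 x 184 x 90 high mm; bystander, to be left alone. Origin under its centre.
- tube_rack: green tube rack with white-capped tubes, 92 x 134 x 85 high mm; bystander, to be left alone. Origin under its centre.
- reagent: reagent bottle, 72 diameter, 150 high mm; bystander, to be left alone. Origin under its centre.
- tip_box: pipette-tip box with a clear lid, 80 x 110 x 62 high mm; bystander, to be left alone. Origin under its centre.
- cap_bin: open green bin, 120 x 160 x 75 high mm; bystander, to be left alone. Origin under its centre.
- label_roll: paper roll standing on end, 72 diameter, 50 high mm; bystander, to be left alone. Origin under its centre.
- plain_pin: plain steel pin lying on the bench, cube head 22 and round 12 mm shaft, 86 long overall, no tab and no ring: not the one to use; bystander, to be left alone. Origin under its head.
Things that resemble listed ones, but are neither listed nor needed, are in the scene too. What is shaped like the pin but pink is not meant.

How it is judged:
On the way, in this order (a step that is already met when the one before it is completed fails the run):
1. the hold-down bar is fully down (value of joint hold_bar below 0.035 rad), for 0.2 s.
2. the pin is through the post's hole, head against the post (value of joint hold_bar below 0.035 rad and x of pin in the frame of hole between -0.008 and 0.004 m and y of pin in the frame of hole between -0.005 and 0.005 m and z of pin in the frame of hole between -0.005 and 0.005 m and angle between the x axis of pin and the x axis of hole, either way round below 0.2 rad), for 0.2 s.
3. the ring is swung over the post and down on the far side (all of step 2 and value of joint ring above 2.85 rad), for 0.2 s.
At the end, for the whole second after the job is handed in: Bar within 0.035 rad of fully down; pin's shoulder at the hole's mouth (up to 8 mm short of it) and within 5 mm across it, pin within 0.2 rad of the hole's direction; ring beyond 2.85 rad (pi is fully over); well block still in its stops; pin at rest (all of step 3 and linear speed of pin below 0.02 m/s and angular speed of pin below 0.2 rad/s and horizontal distance between well_block and shaker below 0.012 m and height (world z) of well_block below 0.052 m); the robot touches nothing.
It fails at once if a bystander is shoved more than 40 mm (distance of any of carrier, tube_rack, reagent, tip_box, cap_bin, label_roll, plain_pin from where it was at the start of the episode above 0.04 m).
It also fails if it takes over 72 s, if anything falls off the work surface, if the arm or the gripper's body presses on something with over 40 N, if the wrist force passes 120 N, or if a joint passes its speed limit or range.

## Working session

There is one attempt and no reset: what is moved stays moved. The work goes in short steps, Python scripts to look and compute and a tool call to move; the robot and the scene stay as the last step left them, time stands still between calls to the robot, and variables do not carry over. Pictures are saved under pics/ and viewed, and the job is handed in when it is done.

Besides the shell and the picture viewer there is one more tool, called by a JSON object that holds its "name" and its "arguments". step_arm: Moves the arm, as the interface text tells. Its arguments: {"type":"object","properties":{"moves":{"type":"array","items":{"type":"array","items":{"type":"number"}}},"hand":{"type":"number"},"grip_force":{"type":"number"}},"required":["moves"]}

```bash
mkdir -p pics; cat > h.py <<'E'
import numpy as np,cv2,json
from plant import manip,imaging
from scipy.spatial.transform import Rotation as R
def T_tool():
    s=manip.observe();T=np.eye(4);T[:3,:3]=R.from_rotvec(s['ee_rot']).as_matrix();T[:3,3]=s['tcp_pos'];return T
def grab(n,tag):
    T=T_tool();p,d=imaging.camera(n);i=imaging.camera_info(n)
    E=T@np.array(i['hand_eye']) if n=='wrist' else np.array(i['extrinsics'])
    f=p.shape[0]/2/np.tan(np.radians(i['vertical_fov'])/2)
    np.savez(f'{tag}.npz',p=p,d=d,E=E,f=f,cx=i['cx'],cy=i['cy'])
    cv2.imwrite(f'pics/{tag}.png',p[:,:,::-1]);return
class V:
    def __init__(s,tag):
        z=np.load(f'{tag}.npz');s.p=z['p'];s.d=z['d'];s.E=z['E'];s.f=float(z['f']);s.cx=float(z['cx']);s.cy=float(z['cy'])
        v,u=np.mgrid[:s.d.shape[0],:s.d.shape[1]]
        c=np.stack([(u-s.cx)/s.f*s.d,(v-s.cy)/s.f*s.d,s.d],-1);s.W=c@s.E[:3,:3].T+s.E[:3,3];s.W[s.d==0]=np.nan
    def plane(s,u,v,z):
        r=s.E[:3,:3]@np.array([(u-s.cx)/s.f,(v-s.cy)/s.f,1]);o=s.E[:3,3];return o+r*(z-o[2])/r[2]
    def proj(s,P):
        c=s.E[:3,:3].T@(np.array(P)-s.E[:3,3]);return c[0]/c[2]*s.f+s.cx,c[1]/c[2]*s.f+s.cy
    def crop(s,u0,v0,u1,v1,k,name):
        c=s.p[v0:v1,u0:u1,::-1];cv2.imwrite(f'pics/{name}.png',cv2.resize(c,None,fx=k,fy=k,interpolation=cv2.INTER_CUBIC))
E
python3 -c "
from h import *
for n in ['scene','top','wrist']: grab(n,n+'0'); v=V(n+'0'); print(n,v.E.round(3),v.f,v.cx,v.cy)
print(manip.observe())"
```

```text
scene [[-0.374  0.593 -0.713  1.355]
 [ 0.927  0.251 -0.278  0.275]
 [ 0.014 -0.765 -0.644  0.868]
 [ 0.     0.     0.     1.   ]] 440.29554371166597 276.578366470203 212.1620965891814
top [[ 0.029 -0.995  0.097  0.373]
 [-0.999 -0.03  -0.014 -0.053]
 [ 0.017 -0.097 -0.995  1.628]
 [ 0.     0.     0.     1.   ]] 537.1233267238181 278.7056226050695 218.2039298637052
wrist [[ 0.375 -0.881 -0.289  0.291]
 [-0.927 -0.357 -0.115 -0.501]
 [-0.001  0.311 -0.95   0.385]
 [ 0.     0.     0.     1.   ]] 301.622993561925 284.5764399503184 210.42442139358914
{'time': 0.15, 'q': array([-1.39332370e+00,  1.81407538e-01,  1.60771537e+00, -5.65285668e-06,
        1.35380160e+00, -2.06322138e-01]), 'qvel': array([ 1.66359125e-03, -2.90607242e-03, -4.69618797e-03,  1.95954840e-03,
       -1.21750220e-05, -3.46177781e-04]), 'joint_efforts': array([ 5.74562273e-04, -4.34226215e+01, -3.42175055e+01,  7.02884328e-02,
        3.55941395e-02, -7.27806901e-05]), 'tcp_pos': array([ 0.21524258, -0.53280877,  0.26002661]), 'ee_rot': array([-2.60355436e+00,  1.75645381e+00,  1.46360000e-03]), 'ft_force': array([0.06607983, 0.19851091, 0.98952246]), 'moment': array([-0.01994878, -0.08952028, -0.0002362 ]), 'width': 0.08825538411281855}
```

View pics/scene0.png

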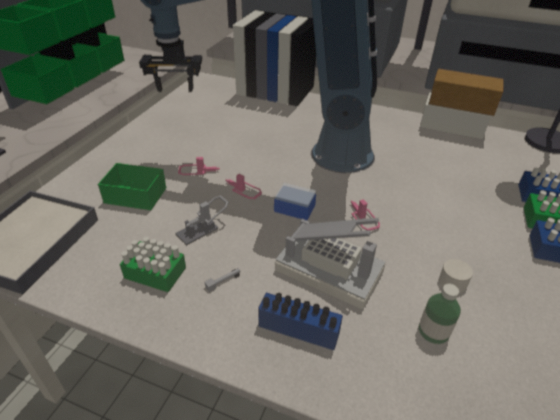

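View pics/top0.png

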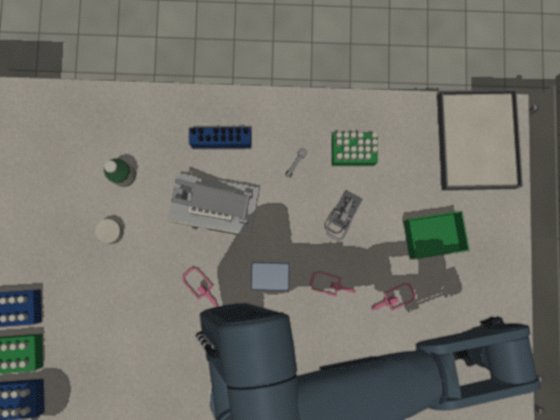

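View pics/wrist0.png

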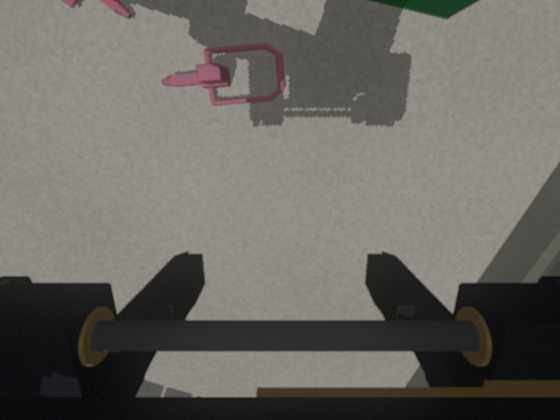

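Steel ring pin on its grey rest is at scene (205,217) / top (343,212). The pink ones at top (200,285), (328,283) and (398,297) are decoys, and the plain pin is at top (296,162). Confirming with enlarged crops.

```bash
python3 -c "
from h import *
t=V('top0');s=V('scene0')
a=cv2.resize(t.p[160:260,150:280,::-1],None,fx=4,fy=4,interpolation=cv2.INTER_CUBIC);b=cv2.resize(t.p[180:250,315:375,::-1],None,fx=4,fy=4,interpolation=cv2.INTER_CUBIC)
c=np.zeros((400,520+240,3),np.uint8);c[:400,:520]=a;c[:280,520:]=b;cv2.imwrite('pics/ct.png',c)
a=cv2.resize(s.p[195:305,270:400,::-1],None,fx=4,fy=4,interpolation=cv2.INTER_CUBIC);b=cv2.resize(s.p[185:250,170:235,::-1],None,fx=4,fy=4,interpolation=cv2.INTER_CUBIC)
c=np.zeros((440,520+260,3),np.uint8);c[:440,:520]=a;c[:260,520:]=b;cv2.imwrite('pics/cs.png',c)
"
```

```text
(no output)
```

View pics/ct.png

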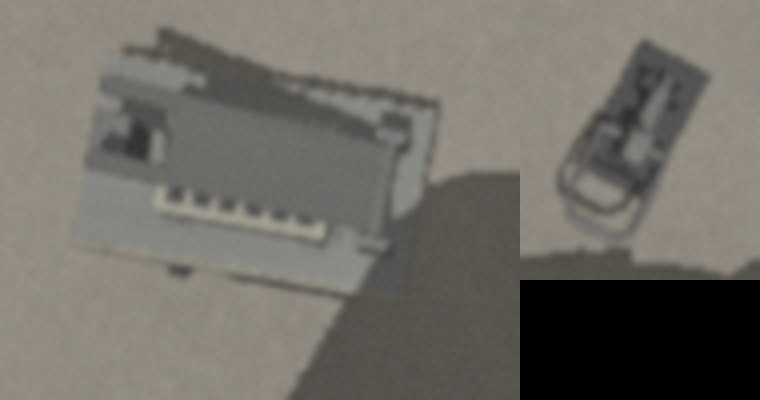

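View pics/cs.png

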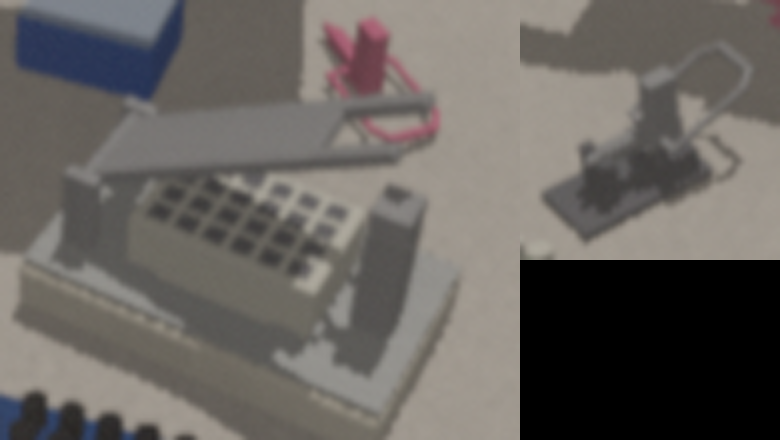

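The grey pin (tab, cone in the notch, ring trailing toward the robot) is the only steel one with a ring, so it is the one meant. Coarse positions next.

```bash
python3 -c "
from h import *
t=V('top0');np.set_printoptions(precision=4,suppress=True)
for n,u,v in [('postL',182,182),('barmid',215,200),('barfreeTop',192,185),('barfreeBot',191,200),('barhingeT',249,196),('barhingeB',247,215),('tab',349,216),('pinshaft',355,206),('ringend',338,231),('deck',180,220),('restcorner',351,191)]:
  print(n,t.W[v,u])
# post top cluster
W=t.W;m=(abs(W[...,2]-.144)<.006);m[:, :150]=0;m[:,280:]=0
v,u=np.where(m);print(len(u),u.min(),u.max(),v.min(),v.max())
for r in range(176,206,3): print(r,' '.join('%3d'%(1000*x) for x in W[r,168:260:3,2]))
"
```

```text
postL [0.6028 0.1897 0.1968]
barmid [0.564  0.1052 0.1404]
barfreeTop [0.5981 0.165  0.1805]
barfreeBot [0.5569 0.1658 0.1808]
barhingeT [0.5838 0.0127 0.0996]
barhingeB [0.534  0.0188 0.0492]
tab [ 0.5452 -0.2899  0.0017]
pinshaft [ 0.575  -0.306   0.0135]
ringend [ 0.4984 -0.2572  0.0014]
deck [0.5136 0.216  0.0452]
restcorner [ 0.6223 -0.2947  0.0026]
282 172 227 188 212
176   5  -1   1  38  48  49  45  48  40  36  34  -5  -2  -4   5   5   0   4  -2   0   3   1  -2  -3  -8  -4   6   5   0  -3   3
179  -2  -1   0 206  46  43  50  42  46  45  45  41  40  42  39  33   3  -3   0   1   8   0  -3   3   8  -4   0   0   0   2   1
182   0  -3  -1 210 201 201 188 184  41  41  50  43  46  41  32  48  41  43  44  44  37  37  -3   2   0  -1  -2   2   1   4   0Traceback (most recent call last):
  File "<string>", line 9, in <module>
    for r in range(176,206,3): print(r,' '.join('%3d'%(1000*x) for x in W[r,168:260:3,2]))
                                       ~~~~~~~~^^^^^^^^^^^^^^^^^^^^^^^^^^^^^^^^^^^^^^^^^^
  File "<string>", line 9, in <genexpr>
    for r in range(176,206,3): print(r,' '.join('%3d'%(1000*x) for x in W[r,168:260:3,2]))
                                                ~~~~~^^~~~~~~~
ValueError: cannot convert float NaN to integer
```

```bash
cat >> h.py <<'E'
np.set_printoptions(precision=4,suppress=True)
def goto(P,yaw):
    T=T_tool();d=T[:3,:3].T@(np.array(P)-T[:3,3])*1000
    y=np.arctan2(T[1,0],T[0,0]);t=-(yaw-y);t=(t+np.pi)%(2*np.pi)-np.pi
    s=manip.observe();print('t',s['time'],'move',d.round(1),'turn',round(t,3),'yaw',round(y,4),'tcp',s['tcp_pos'],'q',s['q'].round(2),'F',s['ft_force'].round(1),'w',round(s['width'],4))
E
python3 -c "
from h import *
goto([.555,-.30,.26],1.02)"
```

```text
t 0.15 move [ -88.7 -402.2    0.2] turn -2.207 yaw -1.187 tcp [ 0.2152 -0.5328  0.26  ] q [-1.39  0.18  1.61 -0.    1.35 -0.21] F [0.1 0.2 1. ] w 0.0883
```

{"name": "step_arm", "arguments": {"moves": [[-89,-402,0,-2.2],[-89,-402,0,-2.2],[-89,-402,0,-2.2],[-89,-402,0,-2.2],[-89,-402,0,-2.2],[-89,-402,0,-2.2],[-89,-402,0,-2.2],[-89,-402,0,-2.2],[-89,-402,0,-2.2],[-89,-402,0,-2.2]]}}

```text
time: 1.15
tcp_pos: [0.5566, -0.2977, 0.26]
ee_rot: [-3.1, -0.505, 0.0]
ft_force: [-0.5, 0.1, -0.5]
width: 0.0882
```

```bash
python3 -c "
from h import *
goto([.555,-.30,.26],1.02)"
```

```text
t 1.15 move [-2.2  1.6  0. ] turn -0.697 yaw 0.3231 tcp [ 0.5566 -0.2977  0.26  ] q [-0.68  0.3   1.46  0.    1.38 -1.  ] F [-0.5  0.1 -0.5] w 0.0882
```

{"name": "step_arm", "arguments": {"moves": [[0,0,0,-0.7],[0,0,0,-0.7],[0,0,0,-0.7],[0,0,0,-0.7],[0,0,0,-0.7],[0,0,0,-0.7]], "hand": 0.5}}

```text
time: 1.75
tcp_pos: [0.5546, -0.3, 0.2603]
ee_rot: [-2.746, -1.525, 0.0]
ft_force: [-0.2, -0.4, -0.0]
width: 0.0444
```

```bash
python3 -c "
from h import *
goto([.555,-.30,.26],1.02);grab('wrist','w1')"
```

```text
t 1.75 move [0.2 0.3 0.3] turn -0.006 yaw 1.0138 tcp [ 0.5546 -0.3     0.2603] q [-0.68  0.3   1.46  0.    1.38 -1.7 ] F [-0.2 -0.4 -0. ] w 0.0444
```

View pics/w1.png

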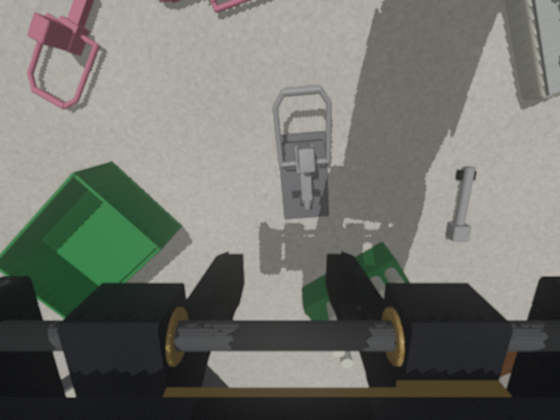

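The steel pin is at wrist (307,175): tab top (306,160), tip (307,207), ring bar (302,92). It is well aligned with the tool. Measuring it.

```bash
python3 -c "
from h import *
w=V('w1')
for v in range(84,218,5): print(v,' '.join('%4d'%(1000*x) if x==x else ' nan' for x in w.W[v,270:336:4,2]))
w.crop(255,75,355,225,4,'w1c')
"
```

```text
84    0    0    0    0    1    1    1    0    0    0    0    1    1    1    0    1    1
89    0    0    0   69   72   73   72   72   72   73   72   74   72   71    0    1    0
94    0    0   68   70   72   73   71   71   72   71   70    0    0   71   68    0    0
99    0    0   69   68    0    1    2    0    0    0    0    0    1    1   68    0    0
104    2   67   68    1    0    0    0   -1    0    1    0    1    1    0   63   65    0
109    0   65    2    0    1    1    1    1    0    0    1    0    0    1   62   64    0
114    1   63   62    1    0    1    1    0    1    0    2    0    0    0   61   64    0
119    1   64   63    0    0    1    0    0    1    0    0    1    0    1   59   60    1
124    0   58   60    1    0    1    1    0    1    1    0   -1    0    1   59   58    0
129    0    0   56    0    0    0    1    2    0    0    1    1    2    0   56   57    3
134    0    0   56    3    5    8    8    9    8    8    9    8    8    8   54   54    1
139    1    0   54    8    8    8    9    8    9    8    8    9   12   16   51   52    0
144    0    1   52   29   29   30   
[... 598 characters left out ...]
 0    0    8    8    9    8    8   46   46   47    8    8    8    8    2    1
184    0    0    0    8    8    8    9    8   45   46   46    6    8    7    7    0    0
189    0    0    1    8    8    9   10    9   45   46   45   11    9    8   10    0    1
194    0    0   -1    8    9   10   27   27   45   45   45   34   36    8    8    1    1
199    0    0    0    6    9    8   44   45   46   47   46   44   44    8    8    1    0
204    0    0    0    0    8    9   44   42    8   44   41   43   43    9    8    2    0
209    0    0    1    0   10    9    8    7    8   10    7    9    8    9    9    1    0
214    1    0    1    0    8    9    7    9    9    8    8    8    8    8    8    1    1
```

View pics/w1c.png

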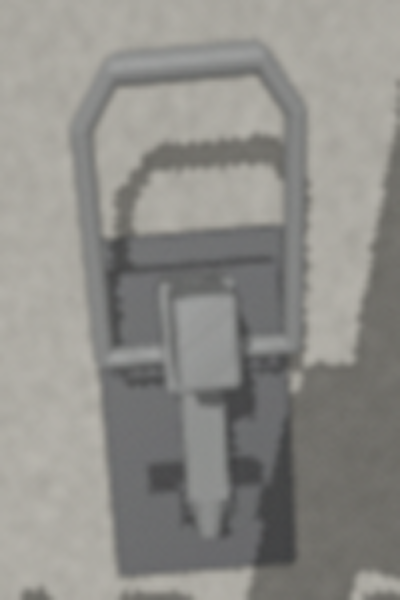

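```bash
python3 -c "
from h import *
w=V('w1');W=w.W
def box(m):
  P=W[m][:,:2].astype(np.float32);r=cv2.minAreaRect(P);print(len(P),'z',np.median(W[m][:,2]),'c',r[0],'size',r[1],'ang',r[2],'mean',P.mean(0));return P
sub=np.zeros(W.shape[:2],bool);sub[84:215,268:336]=1
box(sub&(W[...,2]>.081)&(W[...,2]<.09))
# shaft top band
s=sub.copy();s[:174]=0;s[:,:300]=0;s[:,315:]=0
m=s&(W[...,2]>.043)&(W[...,2]<.05);m[196:]=0
P=W[m][:,:2]
c=P.mean(0);u=np.linalg.svd(P-c)[2][0];print('shaft',c,np.arctan2(u[1],u[0]),len(P))
# ring wires direction: points on left/right
for (a,b) in [(272,284),(322,336)]:
  k=np.zeros_like(sub);k[102:160,a:b]=1;m=k&(W[...,2]>.04);P=W[m][:,:2];c=P.mean(0);u=np.linalg.svd(P-c)[2][0];print('wire',c,np.arctan2(u[1],u[0]))
k=np.zeros_like(sub);k[84:98,286:324]=1;m=k&(W[...,2]>.06);P=W[m];c=P.mean(0);u=np.linalg.svd(P[:,:2]-c[:2])[2][0];print('ringbar',c,np.arctan2(u[1],u[0])-np.pi/2)
k=np.zeros_like(sub);k[130:217,275:330]=1;box(k&(W[...,2]>.005)&(W[...,2]<.012))
"
```

```text
389 z 0.086470186945929 c (0.5361909866333008, -0.26192665100097656) size (0.01603846251964569, 0.02391796186566353) ang 59.73600769042969 mean [ 0.5358 -0.2618]
shaft [ 0.5663 -0.2773] -0.4464445382996389 224
wire [ 0.4975 -0.2722] -0.48667716717092296
wire [ 0.5262 -0.2268] -0.4778910076416488
ringbar [ 0.4798 -0.2292  0.0722] -0.5198905794308415
1954 z 0.008721717113041233 c (0.5655401349067688, -0.2767813205718994) size (0.05996641889214516, 0.10967772454023361) ang 62.62349319458008 mean [ 0.5718 -0.2795]
```

```bash
python3 -c "
from h import *
goto([.60,.09,.34],1.37)"
```

```text
t 1.8 move [ 354.5 -168.8  -79.5] turn -0.359 yaw 1.0107 tcp [ 0.5546 -0.3     0.2603] q [-0.68  0.3   1.46  0.    1.38 -1.69] F [-0.2 -0.2 -0.5] w 0.0443
```

{"name": "step_arm", "arguments": {"moves": [[354,-169,-80,-0.36],[354,-169,-80,-0.36],[354,-169,-80,-0.36],[354,-169,-80,-0.36],[354,-169,-80,-0.36],[354,-169,-80,-0.36],[354,-169,-80,-0.36],[354,-169,-80,-0.36],[354,-169,-80,-0.36],[354,-169,-80,-0.36]], "hand": 0}}

```text
time: 2.8
tcp_pos: [0.5986, 0.0908, 0.3407]
ee_rot: [2.429, 1.992, -0.0]
ft_force: [-0.5, -0.3, 0.7]
width: 0.0004
```

{"name": "step_arm", "arguments": {"moves": [[0,0,0,0],[0,0,0,0]]}}

```text
time: 3.0
tcp_pos: [0.5986, 0.0881, 0.3401]
ee_rot: [-2.432, -1.988, 0.001]
ft_force: [-0.4, 1.0, -1.0]
width: 0.0004
```

```bash
python3 -c "
from h import *
goto([.60,.09,.34],1.37);grab('wrist','w2')"
```

```text
t 3.0 move [2.1 1.  0.1] turn 0.0 yaw 1.3702 tcp [0.5986 0.0881 0.3401] q [-0.05  0.19  1.43 -0.    1.52 -1.42] F [-0.4  1.  -1. ] w 0.0004
```

View pics/w2.png

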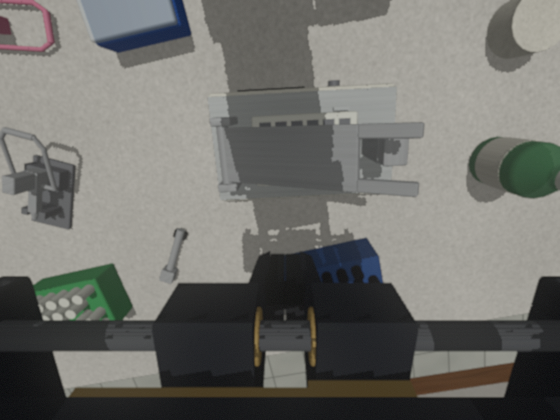

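The shaker is at wrist (310,145): hinge end near (222,155), fork tips at (420,130) and (415,188), post at (393,150) between them. Measuring bar and deck.

```bash
python3 -c "
from h import *
w=V('w2');W=w.W
for v in range(84,212,6): print(v,' '.join('%4d'%(1000*x) if x==x else ' nan' for x in W[v,204:432:9,2]))
def m_(u0,v0,u1,v1,z0,z1):
  k=np.zeros(W.shape[:2],bool);k[v0:v1,u0:u1]=1;return k&(W[...,2]>z0)&(W[...,2]<z1)
# bar plane: centre patch
m=m_(240,135,350,185,.09,.3);P=W[m];c=P.mean(0);n=np.linalg.svd(P-c)[2][2];n*=np.sign(n[2]);print('plane n',n,'c',c,'res',((P-c)@n).std(),'tilt',np.arccos(n[2]),'y-dir yaw',np.arctan2(-n[1],-n[0])-np.pi/2)
m=m_(200,80,415,205,.039,.05);P=W[m][:,:2].astype(np.float32);print(len(P),cv2.minAreaRect(P))
print(cv2.boxPoints(cv2.minAreaRect(P)))
"
```

```text
84    0    1    1    0    0    0    2    1    0    1    2    1    0    0   28   24    0    0    0   35   38   38    0    0    0    2
90    0    1    0    1   32   34   32   36   38   38   39   38   38   39   45   45   46   46   45   47   44   47    0    1    1    0
96    0   39   45   45   46   45   43   45   45   47   45   45   45   46   45   45   45   46   45   45   46   46    0   -2    1    1
102    0   44   46   46   45   46   44   45   46   45   46   44   46   44   46   44   46   46   46   46   44   45    0    2    0    0
108    1   45   46   46   45   45   46   46   45   45   45   45   47   44   45   53   53   45   46   45   44   44    1    1    0    0
114    0   46   46   44   44   46   53   45   45   45   85   88   89   89   90   90   89   87   46   45   45   45    1    0    0    1
120    0  106  105   95   46   46   88   90   89   90   90   89   89   90   90   90   89   87   46   44   45   45    0    1    1    0
126    1  104  104   47   44   46   88   91  134  143  148  155  158  165  168  173  178  181  185  190  192  197  201  204  208    0
132    1   44  102  108  113  1
[... 1472 characters left out ...]
  44   38   37   38    0    0    0    0    0    2    1    0    0    1    0    0    0    0    0    0    0
204    0    1    0    0    0    0    0    0    0    0    0    0    2    1    0    0    0    1    0    0    1    0    1    0    0    0
210    1    1    0    0   -1    0    1    2    0    1    1    0    0    0    1    1    1    1    0    0    0    0    1    1    0    1
plane n [-0.0718 -0.4925  0.8673] c [0.5678 0.1045 0.1483] res 0.0006444514161794827 tilt 0.5209735507799933 y-dir yaw -0.14486124002602763
7085 ((0.5680532455444336, 0.12126533687114716), (0.2463579922914505, 0.14709919691085815), 81.48265075683594)
[[ 0.4771  0.0103]
 [ 0.6225 -0.0114]
 [ 0.659   0.2322]
 [ 0.5136  0.254 ]]
```

```bash
python3 -c "
from h import *
w=V('w2');W=w.W
k=np.zeros(W.shape[:2],bool);k[136:172,370:412]=1
m=k&(W[...,2]>.139)&(W[...,2]<.149);P=W[m][:,:2].astype(np.float32);print(len(P),cv2.minAreaRect(P),P.mean(0))
yaw=-.1475;C=np.array([.568,.1213]);X=np.array([np.cos(yaw),np.sin(yaw)]);Y=np.array([-X[1],X[0]])
q=P-C;print('post range x',np.percentile(q@X,[1,99]),'y',np.percentile(q@Y,[1,99]))
m=np.zeros_like(k);m[125:195,235:420]=1;m&=W[...,2]>.12;B=W[m][:,:2]-C;print('bar x range',np.percentile(B@X,[1,99]),B[:,:].shape)
p=C+.025*Y;print('press',p);goto([*p,.24],yaw+np.pi/2)
# bar height at press point
d=np.linalg.norm(W[...,:2]-p,axis=2);d[np.isnan(d)]=9;i=np.unravel_index(d.argmin(),d.shape);print(W[i])
"
```

```text
690 ((0.5823307037353516, 0.2117903083562851), (0.026476537808775902, 0.0285076554864645), 81.23999786376953) [0.5818 0.2109]
post range x [-0.0131  0.0145] y [0.0787 0.104 ]
bar x range [-0.0312  0.0309] (9388, 2)
press [0.5717 0.146 ]
t 3.05 move [ 51.5 -37.9 100.2] turn -0.053 yaw 1.3701 tcp [0.5987 0.088  0.3402] q [-0.05  0.19  1.43 -0.    1.52 -1.42] F [0.4 0.4 0. ] w 0.0003
[0.5721 0.1465 0.1723]
```

{"name": "step_arm", "arguments": {"moves": [[51,-38,100,-0.053],[51,-38,100,-0.053],[51,-38,100,-0.053],[51,-38,120,-0.053],[51,-38,140,-0.053],[51,-38,155,-0.053],[51,-38,165,-0.053],[51,-38,175,-0.053],[51,-38,185,-0.053],[51,-38,195,-0.053]]}}

```text
time: 4.05
tcp_pos: [0.5721, 0.1471, 0.1456]
ee_rot: [2.376, 2.054, 0.002]
ft_force: [-0.1, 0.9, 1.8]
width: 0.0003
```

```bash
python3 -c "
from h import *
goto([.5717,.146,.119],-.1475+np.pi/2)"
```

```text
t 4.05 move [-1.2 -0.2 26.6] turn 0.002 yaw 1.4257 tcp [0.5721 0.1471 0.1456] q [ 0.05  0.34  1.66  0.    1.14 -1.37] F [-0.1  0.9  1.8] w 0.0003
```

{"name": "step_arm", "arguments": {"moves": [[0,0,8,0],[0,0,15,0],[0,0,20,0],[0,0,23,0],[0,0,24,0]]}}

```text
time: 4.55
tcp_pos: [0.5714, 0.1472, 0.1223]
ee_rot: [-2.376, -2.055, 0.001]
ft_force: [-5.4, 1.2, 13.1]
width: 0.0006
```

{"name": "step_arm", "arguments": {"moves": [[0,0,1,0],[0,0,2,0],[0,0,2,0]]}}

```text
time: 4.85
tcp_pos: [0.5714, 0.1472, 0.1223]
ee_rot: [2.376, 2.056, -0.001]
ft_force: [-9.1, -1.0, 18.6]
width: 0.0
```

{"name": "step_arm", "arguments": {"moves": [[0,0,-40,0],[0,0,-90,0],[0,0,-140,0],[0,0,-180,0],[0,0,-180,0],[0,0,-180,0]], "hand": 0.6}}

```text
time: 5.45
tcp_pos: [0.5718, 0.147, 0.3005]
ee_rot: [2.375, 2.054, 0.002]
ft_force: [-1.0, 0.1, -1.4]
width: 0.0464
```

```bash
python3 -c "
from h import *
grab('wrist','w3')
w=V('w3');W=w.W
goto([.5486,-.2685,.26],-.48+np.pi/2)
yaw=-.1475;C=np.array([.568,.1213]);X=np.array([np.cos(yaw),np.sin(yaw)]);Y=np.array([-X[1],X[0]])
L=np.stack([(W[...,:2]-C)@X,(W[...,:2]-C)@Y,W[...,2]],-1)
k=(abs(L[...,0])<.012)&(abs(L[...,1])<.06)&(L[...,2]>.08);P=W[k];c=P.mean(0);n=np.linalg.svd(P-c)[2][2];n*=np.sign(n[2]);print('tilt',np.arccos(n[2]),n,c)
k=(abs(L[...,0])<.03)&(abs(L[...,1]-.092)<.03)&(abs(L[...,2]-.144)<.006);P=W[k][:,:2].astype(np.float32);print(len(P),cv2.minAreaRect(P),np.median(W[k][:,2]),np.percentile(L[k][:,0],[1,99]),np.percentile(L[k][:,1],[1,99]))
k=(abs(L[...,2]-.045)<.005)&(abs(L[...,0])<.09)&(abs(L[...,1])<.14);P=W[k][:,:2].astype(np.float32);print(cv2.minAreaRect(P))
"
```

```text
t 5.5 move [-414.3   37.9   38.8] turn 0.335 yaw 1.426 tcp [0.5709 0.147  0.2987] q [ 0.05  0.18  1.53 -0.    1.43 -1.38] F [ 0.3 -0.4 -0.5] w 0.0505
tilt 1.5530763747967575 [ 0.9914 -0.1298  0.0177] [0.5645 0.1258 0.283 ]
831 ((0.5809110999107361, 0.21224285662174225), (0.026143228635191917, 0.028972838073968887), 81.60281372070312) 0.1445654433383371 [-0.015   0.0137] [0.0789 0.1043]
((0.5678002238273621, 0.12109342962503433), (0.2462775707244873, 0.14564748108386993), 81.72647857666016)
```

View pics/w3.png

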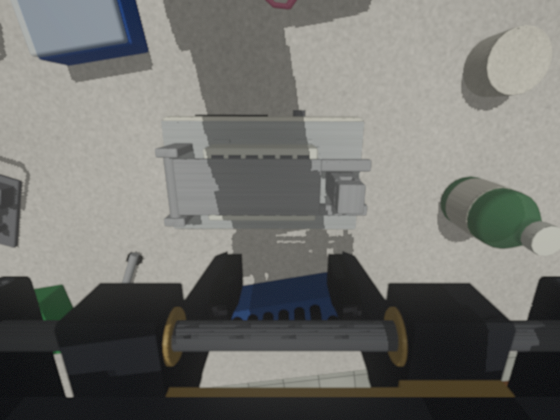

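```bash
python3 -c "
from h import *
w=V('w3');W=w.W
yaw=-.1475;C=np.array([.568,.1213]);X=np.array([np.cos(yaw),np.sin(yaw)]);Y=np.array([-X[1],X[0]])
L=np.stack([(W[...,:2]-C)@X,(W[...,:2]-C)@Y,W[...,2]],-1)
k=(abs(L[...,0])<.025)&(abs(L[...,1])<.06)&(L[...,2]>.08)&(L[...,2]<.13);print(k.sum(),np.polyfit(L[k][:,1],L[k][:,2],1))
goto([.5361,-.2619,.17],-.48+np.pi/2)"
```

```text
4764 [0.0002 0.1007]
t 5.5 move [-409.6   24.7  128.9] turn 0.335 yaw 1.426 tcp [0.5709 0.147  0.2987] q [ 0.05  0.18  1.53 -0.    1.43 -1.38] F [ 0.3 -0.4 -0.5] w 0.0505
```

The bar is flat (tilt 0.0002, top 100.7 mm). Now back to the pin.

{"name": "step_arm", "arguments": {"moves": [[-410,25,0,0.335],[-410,25,0,0.335],[-410,25,0,0.335],[-410,25,0,0.335],[-410,25,0,0.335],[-410,25,0,0.335],[-410,25,0,0.335],[-410,25,50,0.335],[-410,25,90,0.335],[-410,25,90,0.335]], "hand": 0.57}}

```text
time: 6.5
tcp_pos: [0.5328, -0.2619, 0.2018]
ee_rot: [-2.678, -1.619, 0.008]
ft_force: [0.3, 0.6, -0.4]
width: 0.0501
```

{"name": "step_arm", "arguments": {"moves": [[0,0,0,0],[0,0,0,0]]}}

```text
time: 6.7
tcp_pos: [0.5375, -0.2612, 0.2103]
ee_rot: [-2.684, -1.631, -0.0]
ft_force: [-0.0, -1.0, 0.3]
width: 0.0504
```

```bash
python3 -c "
from h import *
grab('wrist','w4')
w=V('w4');W=w.W
goto([.5361,-.2619,.08],-.48+np.pi/2)
d=np.linalg.norm(W[...,:2]-np.array([.536,-.262]),axis=2)
m=(d<.03)&(W[...,2]>.081)&(W[...,2]<.092);P=W[m][:,:2].astype(np.float32);print(len(P),cv2.minAreaRect(P),np.median(W[m][:,2]))
"
```

```text
t 6.75 move [ -1.4  -1.8 131.4] turn 0.002 yaw 1.0925 tcp [ 0.5381 -0.2614  0.2114] q [-0.65  0.28  1.59  0.    1.27 -1.74] F [ 0.2 -0.8  0.9] w 0.0502
480 ((0.5356097221374512, -0.26175656914711), (0.014931732788681984, 0.022928589954972267), 62.47783660888672) 0.086546831072288
```

View pics/w4.png

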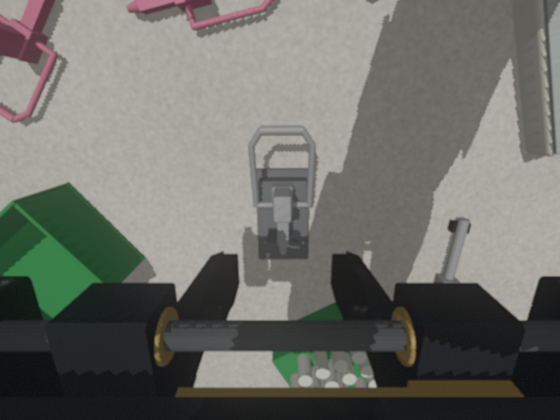

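{"name": "step_arm", "arguments": {"moves": [[-1.5,-2,40,0],[-1.5,-2,80,0],[-1.5,-2,110,0],[-1.5,-2,125,0],[-1.5,-2,131,0],[-1.5,-2,131,0]]}}

```text
time: 7.35
tcp_pos: [0.5355, -0.2626, 0.0798]
ee_rot: [2.684, 1.63, 0.001]
ft_force: [0.3, -0.9, 0.3]
width: 0.0503
```

{"name": "step_arm", "arguments": {"moves": [[0,0,0,0],[0,0,0,0],[0,0,0,0],[0,0,0,0],[0,0,0,0],[0,0,0,0]], "hand": 0, "grip_force": 30}}

```text
time: 7.95
tcp_pos: [0.5349, -0.2627, 0.0792]
ee_rot: [2.685, 1.63, 0.0]
ft_force: [-0.1, 0.3, 3.5]
width: 0.0154
```

```bash
python3 -c "
from h import *
goto([.5361,-.2619,.08],-.48+np.pi/2)"
```

```text
t 7.95 move [ 1.3  0.7 -0.8] turn 0.0 yaw 1.0909 tcp [ 0.5349 -0.2627  0.0792] q [-0.66  0.45  1.67  0.    1.02 -1.75] F [-0.1  0.3  3.5] w 0.0154
```

{"name": "step_arm", "arguments": {"moves": [[0,0,-15,0],[0,0,-40,0],[0,0,-80,0],[0,0,-120,0],[0,0,-150,0],[0,0,-150,0],[0,0,-150,0]]}}

```text
time: 8.65
tcp_pos: [0.5345, -0.2625, 0.229]
ee_rot: [2.685, 1.63, 0.0]
ft_force: [0.2, 1.5, -2.4]
width: 0.0157
```

```bash
python3 -c "
from h import *
grab('wrist','w5')
goto([.5667-.989*.115,.2142+.1455*.115,.23],-.146+np.pi/2)"
```

```text
t 8.7 move [ 399.9 -299.3   -1.8] turn -0.334 yaw 1.091 tcp [ 0.5338 -0.262   0.2274] q [-0.66  0.26  1.59 -0.    1.3  -1.75] F [ 0.4  0.3 -2.4] w 0.0159
```

View pics/w5.png

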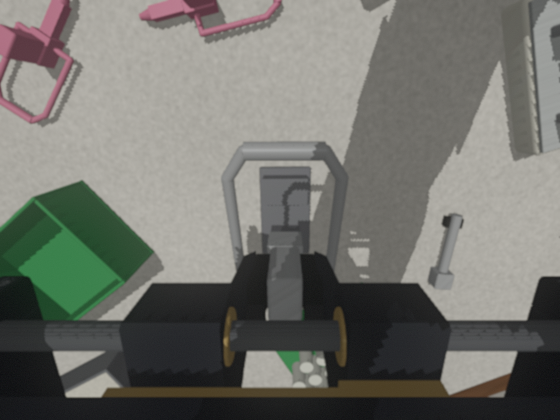

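{"name": "step_arm", "arguments": {"moves": [[400,-299,0,-0.334],[400,-299,0,-0.334],[400,-299,0,-0.334],[400,-299,0,-0.334],[400,-299,0,-0.334],[400,-299,0,-0.334],[400,-299,0,-0.334],[400,-299,0,-0.334],[400,-299,0,-0.334],[400,-299,0,-0.334]]}}

```text
time: 9.7
tcp_pos: [0.4519, 0.2319, 0.2264]
ee_rot: [-2.376, -2.052, 0.006]
ft_force: [1.3, -0.6, -1.7]
width: 0.0163
```

{"name": "step_arm", "arguments": {"moves": [[0,0,0,0],[0,0,0,0],[0,0,0,0]]}}

```text
time: 10.0
tcp_pos: [0.4535, 0.2292, 0.2272]
ee_rot: [-2.377, -2.052, 0.004]
ft_force: [0.6, -0.4, -2.4]
width: 0.0156
```

```bash
python3 -c "
from h import *
goto([.5667-.989*.115,.2142+.1455*.115,.153],-.146+np.pi/2)
grab('scene','s6');s=V('s6');s.crop(270,130,470,280,4,'s6c')"
```

```text
t 10.0 move [ 1.8 -0.6 74.2] turn -0.0 yaw 1.4244 tcp [0.4535 0.2292 0.2272] q [ 0.23  0.07  1.81 -0.    1.27 -1.19] F [ 0.6 -0.4 -2.4] w 0.0156
```

View pics/s6c.png

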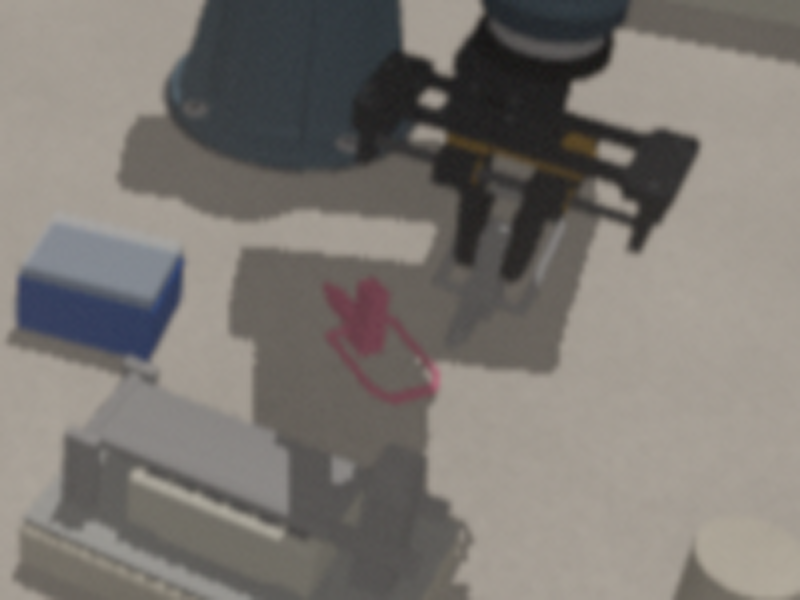

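{"name": "step_arm", "arguments": {"moves": [[1,0,40,0],[1,0,65,0],[1,0,74,0],[1,0,74,0],[1,0,74,0],[1,0,74,0]]}}

```text
time: 10.65
tcp_pos: [0.4554, 0.2312, 0.1563]
ee_rot: [2.377, 2.052, 0.004]
ft_force: [0.4, 0.0, -2.9]
width: 0.0154
```

```bash
python3 -c "
from h import *
goto([.5667-.989*.115,.2142+.1455*.115,.153],-.146+np.pi/2)
grab('scene','s7');s=V('s7');s.crop(330,150,450,270,5,'s7c')
W=s.W
for v in range(190,262,3): print(v,' '.join('%4d'%(1000*x) if x==x else ' nan' for x in W[v,350:410:3,2]))"
```

```text
t 10.65 move [-0.6 -2.4  3.3] turn -0.0 yaw 1.4244 tcp [0.4554 0.2312 0.1563] q [ 0.24  0.16  1.86  0.    1.12 -1.19] F [ 0.4  0.  -2.9] w 0.0154
190   -1    0  214  214  212  216    2    0    3  222  226  230  233  238  241  242  246  241  237  230
193   -2    1  206  203    0    0  214  214  216  222  223  223  222  227  232  235  237  238  239  242
196   -3    2    0   -1    2    0    0    0  215  219  220  221  204    0    3   -2  225  231  234  238
199    0   -2    1   -3    0    0    0   -3  205  209  210  212  212  213  215    2  224  221  222  226
202   -4   18   -1   53   56   59    0   -2   -1    4  201  188  177    1  142  213  221  223  220  219
205    1   16   16   38   53   52    0    2   -1    2  177  178  178    1    0  212  213  216  219  214
208    0    0   21   26   40   40    0    0    2   -1  167  170  169  165    0  179  204  206  209    1
211    2    0   11   26   29   30   13    2    1   -1  157  160  161  164  162  173  178   -1  140    0
214    0   11    7   13   19   19   -2   14    1    2  149  151  159  159  159  165  168   -2    0    0
217    1    7    0
[... 841 characters left out ...]
0   -5  145   -1    0    0    0   -1    0   -2   -1    0   -3    1    0   -1
244   98   98    0   -1   -1  145  144  145  143    1    0    0    1    0   -1   -1    0   -3    0   -2
247   98  100  103   97    1  142  142  144  144   -1    1   -1    1   -3    2    0   -4   -3    0    2
250   98   98  100  100  136  139  144  142  136    0   -2   -1    0   -1    2   -4   -1    0   -1    0
253  102  101  102   93  126  130  135  135  120    1    1    1    0   -1   -1    0   -2    0    1    0
256   99   99  100   67  116  106  125  131  102  102   98    2   -2   -1    0    0   -2    3   -2   -1
259   98   98   75   48  110  107  106  115   44   93   97    0   -1    1    0    0   -2   -1    0    1
```

View pics/s7c.png

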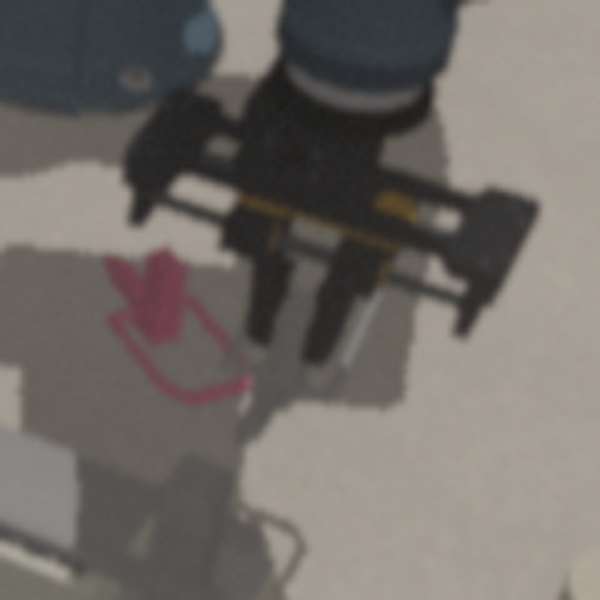

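```bash
python3 -c "
from h import *
yaw=-.146;M=np.array([.5667,.2142]);X=np.array([np.cos(yaw),np.sin(yaw)]);Y=np.array([-X[1],X[0]])
s=V('s7');W=s.W;L=np.stack([(W[...,:2]-M)@X,(W[...,:2]-M)@Y,W[...,2]],-1)*1000
k=np.zeros(W.shape[:2],bool);k[222:243,374:400]=1
k&=(L[...,2]>104)&(L[...,2]<130)
Q=L[k];
for b in range(-75,-45,3):
  q=Q[(Q[:,0]>=b)&(Q[:,0]<b+3)]
  if len(q): print(b,len(q),'y',q[:,1].min(),q[:,1].max(),'z',q[:,2].min(),q[:,2].max())
k=np.zeros(W.shape[:2],bool);k[236:256,356:382]=1;k&=(abs(L[...,2]-144)<2.5);q=L[k];print(len(q),'post x',q[:,0].min(),q[:,0].max(),'y',q[:,1].min(),q[:,1].max(),q.mean(0))
t=T_tool()[:2,3];print('tcp L',(t-M)@X*1e3,(t-M)@Y*1e3)
"
```

```text
-75 6 y -4.903316281220494 2.9513789880765233 z 121.04914298578629 124.56933503265921
-72 5 y -6.265953710016843 5.963788369110333 z 113.85456903882674 124.05521705920997
-69 6 y -2.6734883382844705 5.057158034219694 z 121.12644649242866 125.0458119656216
-66 1 y 0.9863811955028957 0.9863811955028957 z 122.15201651571606 122.15201651571606
-63 8 y -5.580582508340817 6.037930868132221 z 118.12124609158847 123.64291772289215
-60 7 y -4.429957459460748 5.080705738463246 z 112.15621296784606 124.29969427543585
-57 3 y -4.976227460557016 4.364447008639137 z 116.94528737336773 122.52867255586285
-54 4 y -1.9241148547523195 3.1608720808947735 z 118.74122633690143 122.97731378410116
-51 6 y -3.418597521998507 4.780906668043942 z 115.35419925941714 123.80072602586434
-48 3 y -1.4468871243413515 1.0522814771026525 z 115.5460208261273 119.58163617708894
95 post x 0.6431666306430217 31.901083484617473 y -14.643094161618688 11.11607641063872 [ 17.656   -1.7572 143.8675]
tcp L -112.70273983410173 0.7248277286128793
```

{"name": "step_arm", "arguments": {"moves": [[-2,0,2,0],[-2,0,2,0],[-2,0,2,0]]}}

```text
time: 11.0
tcp_pos: [0.4539, 0.2293, 0.1529]
ee_rot: [2.377, 2.054, 0.0]
ft_force: [0.8, 0.8, -2.2]
width: 0.016
```

```bash
cat >> h.py <<'E'
yaw=-.146;M=np.array([.5667,.2142]);X=np.array([np.cos(yaw),np.sin(yaw)]);Y=np.array([-X[1],X[0]])
def loc():
    t=T_tool()[:3,3];s=manip.observe();print('t',s['time'],'L x %.1f y %.1f z %.1f'%((t[:2]-M)@X*1e3,(t[:2]-M)@Y*1e3,t[2]*1e3),'F loc',(s['ft_force'][:2]@X).round(1),(s['ft_force'][:2]@Y).round(1),s['ft_force'][2].round(1),'mom',s['moment'].round(2),'w',s['width'].round(4))
E
python3 -c "
from h import *
loc()"
```

```text
Traceback (most recent call last):
  File "h.py", line 30, in loc
    t=T_tool()[:3,3];s=manip.observe();print('t',s['time'],'L x %.1f y %.1f z %.1f'%((t[:2]-M)@X*1e3,(t[:2]-M)@Y*1e3,t[2]*1e3),'F loc',(s['ft_force'][:2]@X).round(1),(s['ft_force'][:2]@Y).round(1),s['ft_force'][2].round(1),'mom',s['moment'].round(2),'w',s['width'].round(4))
                                                                                                                                                                                                                                                              ^^^^^^^^^^^^^^^^
AttributeError: 'float' object has no attribute 'round'
```

{"name": "step_arm", "arguments": {"moves": [[0,15,0,0],[0,30,0,0],[0,40,0,0],[0,40,0,0],[0,40,0,0],[0,40,0,0]]}}

```text
time: 11.6
tcp_pos: [0.4927, 0.2235, 0.1525]
ee_rot: [-2.377, -2.054, 0.001]
ft_force: [-0.1, -0.4, -1.4]
width: 0.0155
```

```bash
sed -i "s/s\['width'\].round(4)/round(s['width'],4)/" h.py; python3 -c "
from h import *
loc();grab('scene','s8');s=V('s8');s.crop(330,190,430,280,6,'s8c')
W=s.W;L=np.stack([(W[...,:2]-M)@X,(W[...,:2]-M)@Y,W[...,2]],-1)*1000
k=(abs(L[...,1])<9)&(L[...,2]>104)&(L[...,2]<130)&(L[...,0]>-45)&(L[...,0]<-2)
Q=L[k]
for b in range(-45,0,3):
  q=Q[(Q[:,0]>=b)&(Q[:,0]<b+3)]
  if len(q): print(b,len(q),'y',q[:,1].min(),q[:,1].max(),'z',q[:,2].min(),q[:,2].max())
k=np.zeros(W.shape[:2],bool);k[236:256,356:382]=1;k&=(abs(L[...,2]-144)<2.5);q=L[k];print(len(q),'post x',q[:,0].min(),q[:,0].max(),'y',q[:,1].min(),q[:,1].max(),q.mean(0))
"
```

```text
t 11.6 L x -74.5 y -1.5 z 152.5 F loc 0.0 -0.4 -1.4 mom [ 0.09 -0.17  0.08] w 0.0155
-45 2 y -6.475987636202774 -0.5927988261544257 z 117.76628566754287 119.18678323296905
-42 8 y -7.267462717850718 3.647611482305111 z 111.86957468018 121.91961501128712
-39 4 y -4.476562726906701 1.83840780340559 z 116.31950599198737 120.7246272933049
-36 7 y -5.754688110617332 3.618547454570194 z 110.0319784679653 120.99581938741233
-33 4 y -7.380726185443142 0.7897774641820611 z 117.91831239055873 120.93720633399063
-30 4 y -5.739017332741206 2.391735958450755 z 117.11805838565559 119.41178642821649
-27 1 y -7.564317854678981 -7.564317854678981 z 118.33644747324811 118.33644747324811
93 post x 0.5271183950741073 32.34798518848806 y -13.57803646042966 11.569722036311001 [ 17.3215  -0.7348 143.9076]
```

View pics/s8c.png

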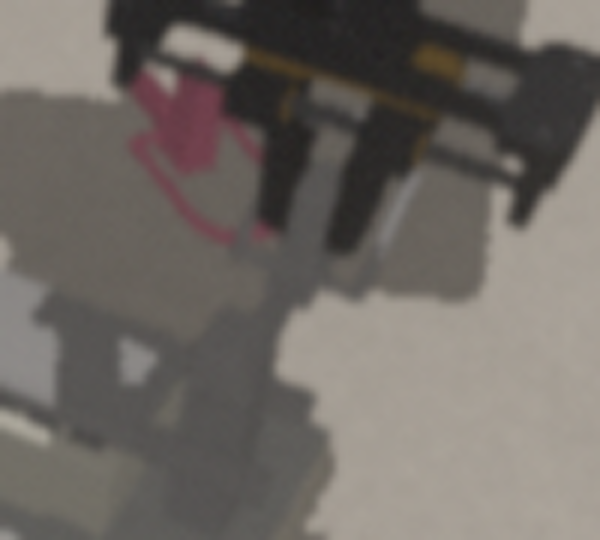

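{"name": "step_arm", "arguments": {"moves": [[0.5,5,0,0],[0.5,10,0,0],[0.5,15,0,0],[0.5,18,0,0],[0.5,18,0,0]]}}

```text
time: 12.15
tcp_pos: [0.5119, 0.2212, 0.1527]
ee_rot: [2.378, 2.053, 0.0]
ft_force: [-0.2, -0.4, -2.0]
width: 0.0158
```

```bash
python3 -c "
from h import *
loc()"
```

```text
t 12.15 L x -55.2 y -1.1 z 152.7 F loc -0.2 -0.4 -2.0 mom [ 0.05 -0.13 -0.  ] w 0.0158
```

{"name": "step_arm", "arguments": {"moves": [[0,4,0,0],[0,8,0,0],[0,12,0,0],[0,14,0,0],[0,14,0,0]]}}

```text
time: 12.65
tcp_pos: [0.5255, 0.2192, 0.1527]
ee_rot: [2.378, 2.053, 0.0]
ft_force: [0.2, -0.5, -1.9]
width: 0.0156
```

```bash
python3 -c "
from h import *
loc()"
```

```text
t 12.65 L x -41.5 y -1.0 z 152.7 F loc 0.3 -0.5 -1.9 mom [ 0.02 -0.1   0.01] w 0.0156
```

Entering freely with no side force. Continuing to the shoulder.

{"name": "step_arm", "arguments": {"moves": [[0,5,0,0],[0,10,0,0],[0,15,0,0],[0,19,0,0],[0,20,0,0],[0,20,0,0]]}}

```text
time: 13.25
tcp_pos: [0.5451, 0.2163, 0.1526]
ee_rot: [-2.377, -2.053, 0.0]
ft_force: [-0.7, 0.1, -2.6]
width: 0.0158
```

```bash
python3 -c "
from h import *
loc()"
```

```text
t 13.25 L x -21.7 y -1.0 z 152.6 F loc -0.8 -0.0 -2.6 mom [ 0.06 -0.11  0.02] w 0.0158
```

{"name": "step_arm", "arguments": {"moves": [[0,1,0,0],[0,2,0,0],[0,3,0,0],[0,4,0,0],[0,4,0,0]]}}

```text
time: 13.75
tcp_pos: [0.5477, 0.2161, 0.1526]
ee_rot: [-2.376, -2.053, 0.004]
ft_force: [-6.0, 1.0, 2.1]
width: 0.0158
```

```bash
python3 -c "
from h import *
loc()"
```

```text
t 13.75 L x -19.1 y -0.9 z 152.6 F loc -6.1 0.1 2.1 mom [ 0.17  0.79 -0.06] w 0.0158
```

Contact with the post (6 N). Release, then lift clear.

{"name": "step_arm", "arguments": {"moves": [[0,0,0,0],[0,0,0,0],[0,0,0,0],[0,0,0,0],[0,0,0,0]], "hand": 0.5}}

```text
time: 14.25
tcp_pos: [0.5491, 0.2158, 0.1528]
ee_rot: [2.377, 2.053, 0.0]
ft_force: [0.1, -0.0, -1.2]
width: 0.044
```

{"name": "step_arm", "arguments": {"moves": [[0,0,-15,0],[0,0,-40,0],[0,-40,-80,0],[0,-60,-110,0],[0,-60,-110,0],[0,-60,-110,0],[0,-60,-110,0]]}}

```text
time: 14.95
tcp_pos: [0.4896, 0.2243, 0.2623]
ee_rot: [-2.377, -2.053, 0.001]
ft_force: [0.8, 0.2, -0.7]
width: 0.0441
```

```bash
python3 -c "
from h import *
loc();grab('wrist','w9');grab('scene','s9');s=V('s9');s.crop(310,190,430,280,6,'s9c')"
```

```text
t 14.95 L x -77.8 y -1.2 z 262.3 F loc 0.8 0.3 -0.7 mom [ 0.05 -0.14  0.01] w 0.0441
```

View pics/w9.png

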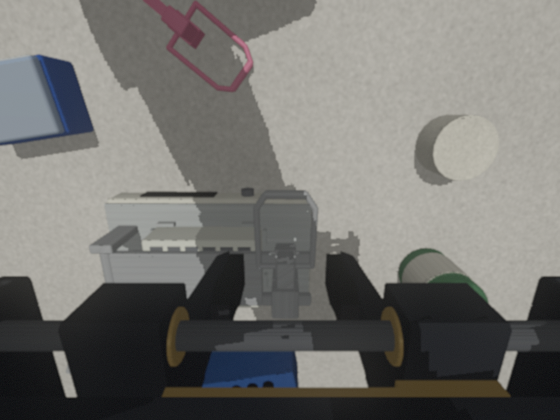

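View pics/s9c.png

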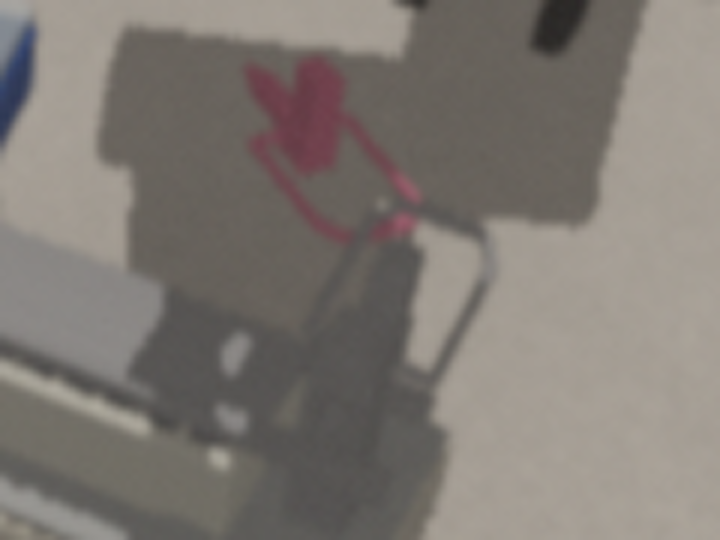

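```bash
python3 -c "
from h import *
s=V('w9');W=s.W;L=np.stack([(W[...,:2]-M)@X,(W[...,:2]-M)@Y,W[...,2]],-1)*1000
k=np.zeros(W.shape[:2],bool);k[185:330,245:325]=1
for v in range(188,330,6): print(v,' '.join('%4d'%x if x==x else ' nan' for x in L[v,250:322:4,2]))
q=L[k&(L[...,2]>110)&(L[...,0]<-60)&(L[...,0]>-110)];print('ringfar',len(q),q.mean(0),np.percentile(q,[2,98],axis=0))
q=L[k&(L[...,2]>150)&(L[...,2]<172)&(abs(L[...,0]+18)<20)];print('tab',len(q),np.median(q,0),np.percentile(q,[2,98],axis=0))
"
```

```text
188   19    1    0    0    0    0    0    0    1    1    1    0    0    1    0    0    1    0
194   31   18   19  127  130  130  130  130  128  129  130  130  129  129  128    1    0   -1
200   40   37  128  128   39  nan   38   39   38   39   39   39   39   37  127  129    0    3
206   45  124  127   46   45   46   46   45   46   46   45   46   44   44   46  126  126    0
212   45  125  126   45   45   46   46   46   45   46   45   45   45   46   45   45  126    1
218   45  126  125   45   46   44   45   45   46   46   45   45   44   45   46   43  125    0
224   53  122  124   45   45   46   46   46   45   45   46   46   45   45   45   45  123    0
230   59  121  123   45   50   46   46   45   45   45   46   46   45   45   45   44  123    0
236   77  120  121   45   53   46   45   44   45   45   46   46   46   45   44  119  121    2
242   89   90  120   46   53   45   45   44   46   46   47   45   45   44   45  119  120    0
248   90   90  118   46   46   46   46  114  116  115  117  116   45   47   46  118  119    0
254   99   99  117  101   99  100   98  131  133  133  131  120   
[... 662 characters left out ...]
100  101   99    0    0
302  100  100  100  100  100  100  144  144  143  144  144  146  143  100  100  100    0    0
308    0    0    0    0    1    1  144  144  144  145  144  144  144    0    0    0    1    1
314    1    0    0    0   -1    2  144  145  145  145  143  144  142    1    0    1    0    2
320  316  316  316  316  316  316  316  316  316  316  316  316  316  316  316  316  317  316
326  321  320  319  320  320  319  320  320  320  320  319  319  319  320  320  319  319  319
ringfar 1572 [-93.2621   0.2169 224.6181] [[-104.9629  -27.5141  123.5909]
 [ -62.604    28.6373  321.1401]]
tab 507 [-24.8672   0.5038 157.0375] [[-34.8142  -7.3194 151.45  ]
 [-12.4733   8.3378 158.9317]]
```

```bash
python3 -c "
from h import *
s=V('w9');W=s.W;L=np.stack([(W[...,:2]-M)@X,(W[...,:2]-M)@Y,W[...,2]],-1)*1000
q=L[186:204,268:304].reshape(-1,3);q=q[q[:,2]>115];print(len(q),q.mean(0),np.percentile(q,[2,98],axis=0))
p=M+X*(-.089)+Y*(-.001);goto([*p,.21],-.146)
p=M+X*(-.089)+Y*(-.001);goto([*p,.136],-.146)"
```

```text
323 [-89.6431   0.8424 129.4751] [[-92.8898 -14.5014 126.7225]
 [-85.7549  16.3045 131.4349]]
t 15.05 move [  0.4 -11.   51.5] turn 1.57 yaw 1.4245 tcp [0.4894 0.2242 0.2614] q [ 0.21  0.1   1.7  -0.    1.35 -1.22] F [-0.5 -0.4  0.6] w 0.0441
t 15.05 move [  0.5 -10.8 125.5] turn 1.57 yaw 1.4245 tcp [0.4894 0.2242 0.2614] q [ 0.21  0.1   1.7  -0.    1.35 -1.22] F [-0.5 -0.4  0.6] w 0.0441
```

{"name": "step_arm", "arguments": {"moves": [[0,-11,0,1.57],[0,-11,0,1.57],[0,-11,0,1.57],[0,-11,0,1.57],[0,-11,0,1.57],[0,-11,0,1.57],[0,-11,0,1.57],[0,-11,0,1.57],[0,-11,0,1.57],[0,-11,0,1.57]], "hand": 0.4}}

```text
time: 16.05
tcp_pos: [0.4786, 0.2258, 0.2613]
ee_rot: [3.138, -0.128, -0.004]
ft_force: [-0.1, -0.5, 0.3]
width: 0.0353
```

```bash
python3 -c "
from h import *
p=M+X*(-.0892)+Y*(-.001);goto([*p,.136],-.146)"
```

```text
t 16.05 move [ -0.   -0.5 125.3] turn 0.064 yaw -0.0818 tcp [0.4786 0.2258 0.2613] q [ 0.22  0.08  1.72 -0.    1.35  0.3 ] F [-0.1 -0.5  0.3] w 0.0353
```

{"name": "step_arm", "arguments": {"moves": [[0,0,0,0.064],[0,0,40,0.064],[0,0,80,0.064],[0,0,100,0.064],[0,0,115,0.064],[0,0,125,0.064],[0,0,125,0.064],[0,0,125,0.064]]}}

```text
time: 16.85
tcp_pos: [0.479, 0.2261, 0.1378]
ee_rot: [3.134, -0.218, -0.0]
ft_force: [0.4, -0.5, 0.7]
width: 0.0354
```

```bash
python3 -c "
from h import *
loc();grab('scene','s10');s=V('s10');s.crop(310,150,430,250,6,'s10c');grab('wrist','w10')"
```

```text
t 16.85 L x -88.5 y -1.0 z 137.8 F loc 0.5 -0.5 0.7 mom [-0.02 -0.07 -0.01] w 0.0354
```

View pics/s10c.png

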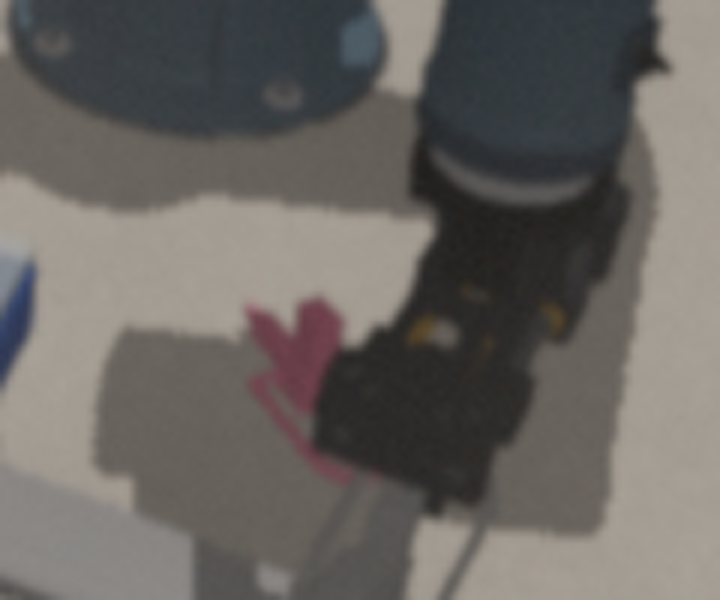

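View pics/w10.png

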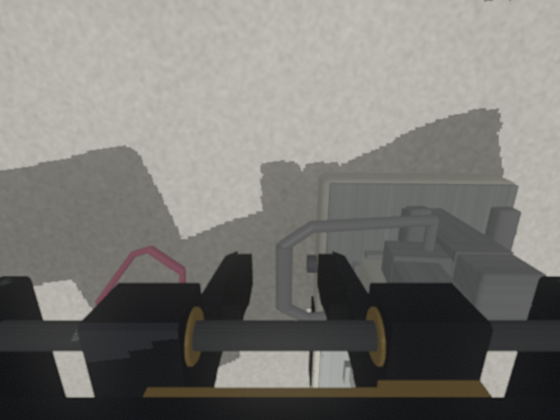

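{"name": "step_arm", "arguments": {"moves": [[1,0,0,0],[1,0,0,0],[1,0,0,0],[1,0,0,0],[1,0,0,0],[1,0,0,0]], "hand": 0, "grip_force": 5}}

```text
time: 17.55
tcp_pos: [0.4789, 0.226, 0.1374]
ee_rot: [3.134, -0.218, -0.003]
ft_force: [-3.4, 0.4, 0.9]
width: 0.0083
```

```bash
python3 -c "
from h import *
loc()
R0=80
hx,hz=-9.5,113
b0=.16
for a in [.16,.26,.36,.46,.56,.66,.76,.86,.96,1.06,1.16,1.26,1.36,1.46,1.57]:
  print(a,'dx %.1f dz(up) %.1f'%(R0*(np.cos(b0)-np.cos(a)),R0*(np.sin(a)-np.sin(b0))))"
```

```text
t 17.55 L x -88.6 y -1.1 z 137.4 F loc -3.5 -0.1 0.9 mom [0.04 0.53 0.02] w 0.0083
0.16 dx 0.0 dz(up) 0.0
0.26 dx 1.7 dz(up) 7.8
0.36 dx 4.1 dz(up) 15.4
0.46 dx 7.3 dz(up) 22.8
0.56 dx 11.2 dz(up) 29.7
0.66 dx 15.8 dz(up) 36.3
0.76 dx 21.0 dz(up) 42.4
0.86 dx 26.8 dz(up) 47.9
0.96 dx 33.1 dz(up) 52.8
1.06 dx 39.9 dz(up) 57.0
1.16 dx 47.0 dz(up) 60.6
1.26 dx 54.5 dz(up) 63.4
1.36 dx 62.2 dz(up) 65.5
1.46 dx 70.1 dz(up) 66.8
1.57 dx 78.9 dz(up) 67.3
```

{"name": "step_arm", "arguments": {"moves": [[1.7,0,-8,0],[4,0,-15.5,0],[7.3,0,-23,0],[11,0,-30,0],[16,0,-36,0],[21,0,-42,0],[27,0,-48,0],[33,0,-53,0],[33,0,-53,0]]}}

```text
time: 18.45
tcp_pos: [0.5142, 0.2216, 0.1931]
ee_rot: [-3.133, 0.219, -0.006]
ft_force: [-4.1, 0.8, 6.8]
width: 0.0082
```

```bash
python3 -c "
from h import *
loc();grab('scene','s11');s=V('s11');s.crop(310,150,430,270,5,'s11c')"
```

```text
t 18.45 L x -53.1 y -0.3 z 193.1 F loc -4.2 0.2 6.8 mom [ 0.02  0.68 -0.05] w 0.0082
```

View pics/s11c.png

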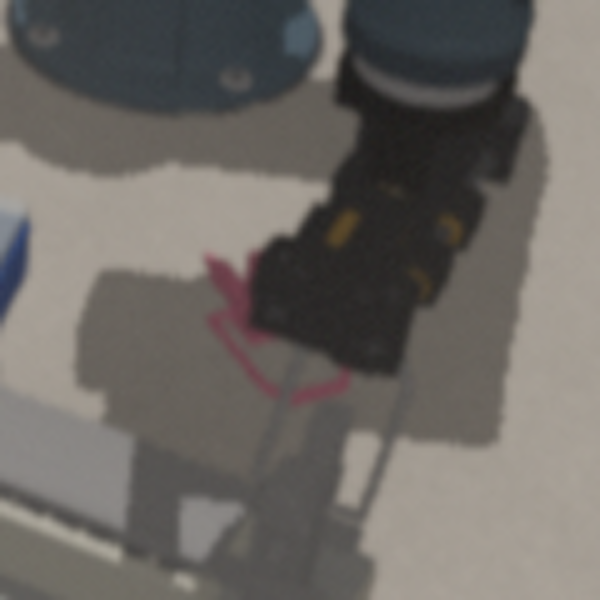

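{"name": "step_arm", "arguments": {"moves": [[7,0,-6,0],[14,0,-10,0],[21.5,0,-12.5,0],[29,0,-14.5,0],[37,0,-16,0],[46,0,-16.5,0],[54,0,-16,0],[62,0,-15,0],[62,0,-15,0]]}}

```text
time: 19.4
tcp_pos: [0.5747, 0.2125, 0.2053]
ee_rot: [3.134, -0.219, 0.0]
ft_force: [-0.8, -0.1, 1.3]
width: 0.008
```

```bash
python3 -c "
from h import *
loc();grab('scene','s12');s=V('s12');s.crop(310,150,430,270,5,'s12c')"
```

```text
t 19.4 L x 8.1 y -0.5 z 205.3 F loc -0.7 -0.2 1.3 mom [-0.03 -0.01  0.04] w 0.008
```

View pics/s12c.png

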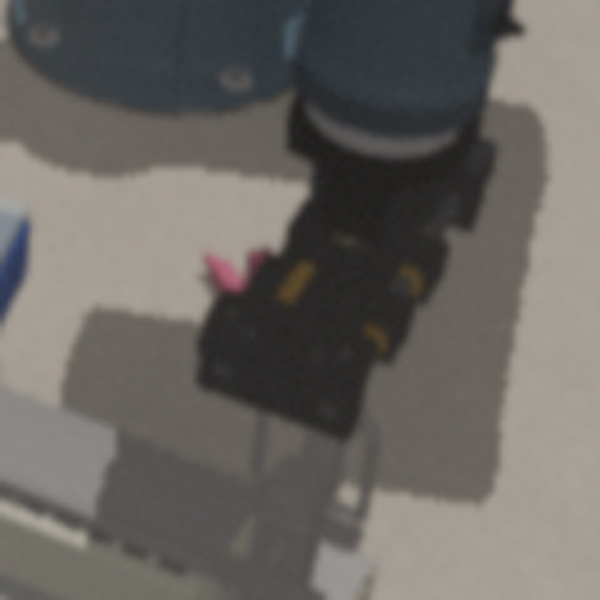

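{"name": "step_arm", "arguments": {"moves": [[5,0,1,0],[10,0,2,0],[18,0,5,0],[25,0,9,0],[32,0,13,0],[38,0,18,0],[38,0,18,0]]}}

```text
time: 20.15
tcp_pos: [0.6119, 0.2072, 0.1867]
ee_rot: [3.134, -0.219, -0.001]
ft_force: [-1.0, 1.5, 0.5]
width: 0.0078
```

```bash
python3 -c "
from h import *
loc()"
```

```text
t 20.15 L x 45.8 y -0.3 z 186.7 F loc -1.2 1.3 0.5 mom [-0.05 -0.03 -0.05] w 0.0078
```

{"name": "step_arm", "arguments": {"moves": [[0,0,0,0],[0,0,0,0],[0,0,-25,0],[0,0,-50,0],[0,0,-50,0]], "hand": 0.25}}

```text
time: 20.65
tcp_pos: [0.6134, 0.2081, 0.2424]
ee_rot: [-3.132, 0.218, -0.012]
ft_force: [0.9, -0.1, 0.3]
width: 0.0222
```

{"name": "step_arm", "arguments": {"moves": [[0,0,0,0],[0,0,0,0],[0,0,0,0]], "hand": 0}}

```text
time: 20.95
tcp_pos: [0.6106, 0.2075, 0.2361]
ee_rot: [3.133, -0.218, -0.004]
ft_force: [0.7, -0.4, -1.0]
width: 0.001
```

```bash
python3 -c "
from h import *
loc();grab('wrist','w13');s=V('w13')
W=s.W;L=np.stack([(W[...,:2]-M)@X,(W[...,:2]-M)@Y,W[...,2]],-1)*1000
q=L[(L[...,2]>120)&(L[...,2]<190)&(abs(L[...,1])<30)&(L[...,0]>30)&(L[...,0]<90)];print(len(q),np.percentile(q,[2,50,98],axis=0))
q=q[q[:,2]>q[:,2].max()-12];print(q.mean(0))"
```

```text
t 20.95 L x 44.4 y -0.3 z 236.1 F loc 0.7 -0.3 -1.0 mom [ 0.02 -0.09  0.  ] w 0.001
919 [[ 30.0622 -10.8613 120.8254]
 [ 41.9272   8.3231 174.0659]
 [ 47.8618  29.2058 176.8164]]
[ 42.9774   9.187  173.9031]
```

View pics/w13.png

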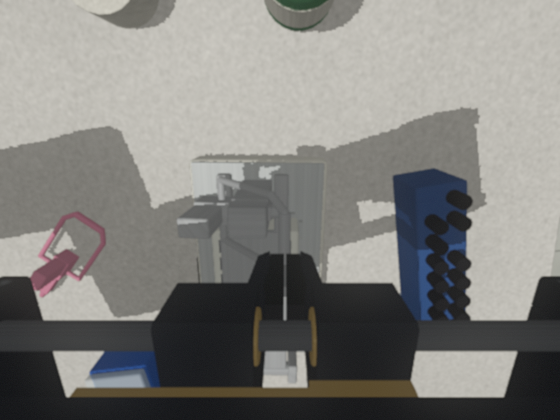

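{"name": "step_arm", "arguments": {"moves": [[0,0,25,0],[0,0,38,0],[5,0,43,0],[10,0,48,0],[14,0,55,0],[18,0,62,0],[22,0,70,0],[24,0,77,0],[24,0,77,0]]}}

```text
time: 21.9
tcp_pos: [0.6345, 0.204, 0.159]
ee_rot: [3.133, -0.218, -0.004]
ft_force: [-0.2, 0.0, 0.2]
width: 0.0003
```

```bash
python3 -c "
from h import *
loc()"
```

```text
t 21.9 L x 68.6 y -0.2 z 159.0 F loc -0.2 -0.0 0.2 mom [-0.06 -0.06 -0.  ] w 0.0003
```

{"name": "step_arm", "arguments": {"moves": [[1,0,5,0],[1,0,10,0],[1,0,13,0],[1,0,15,0],[1,0,16,0]]}}

```text
time: 22.4
tcp_pos: [0.636, 0.2041, 0.1445]
ee_rot: [3.134, -0.218, -0.0]
ft_force: [1.0, -0.4, 0.6]
width: 0.0003
```

```bash
python3 -c "
from h import *
loc();grab('scene','s14');s=V('s14');s.crop(320,180,440,300,5,'s14c')"
```

```text
t 22.4 L x 70.1 y 0.1 z 144.5 F loc 1.0 -0.2 0.6 mom [-0.  -0.1  0. ] w 0.0003
```

View pics/s14c.png

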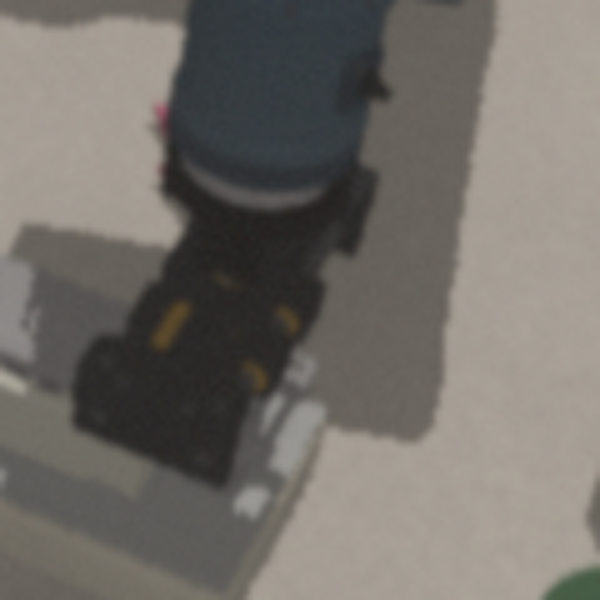

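Not informative (arm hides it), and no stop force yet. Pressing slowly further.

{"name": "step_arm", "arguments": {"moves": [[0,0,2,0],[0,0,3,0],[0,0,4,0],[0,0,4,0]]}}

```text
time: 22.85
tcp_pos: [0.6361, 0.2041, 0.1406]
ee_rot: [3.134, -0.218, -0.0]
ft_force: [0.9, 0.3, 0.3]
width: 0.0006
```

{"name": "step_arm", "arguments": {"moves": [[0,0,1,0],[0,0,2,0],[0,0,3,0],[0,0,3,0]]}}

```text
time: 23.25
tcp_pos: [0.6365, 0.2041, 0.138]
ee_rot: [-3.134, 0.218, -0.001]
ft_force: [0.9, 0.1, 1.3]
width: 0.0007
```

{"name": "step_arm", "arguments": {"moves": [[0,0,-30,0],[0,0,-75,0],[0,0,-120,0],[0,0,-120,0],[0,0,-120,0],[0,0,-120,0]]}}

```text
time: 23.85
tcp_pos: [0.6352, 0.204, 0.2558]
ee_rot: [3.133, -0.218, -0.005]
ft_force: [-0.1, 0.7, -0.3]
width: 0.0006
```

```bash
cat > chk.py <<'E'
from h import *
import sys
t=sys.argv[1]
loc();grab('wrist',t);s=V(t)
W=s.W;L=np.stack([(W[...,:2]-M)@X,(W[...,:2]-M)@Y,W[...,2]],-1)*1000
q=L[(L[...,2]>104)&(L[...,2]<190)&(abs(L[...,1])<34)&(L[...,0]>33)&(L[...,0]<90)];
for b in range(33,90,4):
  r=q[(q[:,0]>=b)&(q[:,0]<b+4)]
  if len(r): print(b,len(r),'y %.1f %.1f z %.1f %.1f'%(r[:,1].min(),r[:,1].max(),r[:,2].min(),r[:,2].max()))
q=L[(L[...,2]>150)&(L[...,2]<172)&(abs(L[...,1])<12)&(abs(L[...,0]+18)<22)];print('tab',len(q),np.median(q,0) if len(q) else '',np.percentile(q,[2,98],axis=0) if len(q) else '')
q=L[(abs(L[...,2]-144)<4)&(abs(L[...,1])<22)&(abs(L[...,0]-15)<22)];print('post',np.percentile(q,[2,98],axis=0))
E
python3 chk.py w15; python3 -c "
from h import *
s=V('w15');s.crop(150,130,350,280,4,'w15c')"
```

```text
t 23.85 L x 69.2 y -0.2 z 255.8 F loc -0.2 0.7 -0.3 mom [-0.08 -0.07  0.04] w 0.0006
33 116 y -28.4 30.5 z 116.2 122.9
37 91 y -28.2 30.6 z 116.6 122.0
41 96 y -29.2 30.6 z 116.9 121.7
45 59 y -29.2 30.8 z 117.3 121.9
49 67 y -28.7 30.7 z 117.0 123.0
53 61 y -28.4 30.6 z 117.6 123.5
57 62 y -29.0 29.2 z 118.9 123.5
61 77 y -25.0 27.6 z 119.7 123.8
65 197 y -22.0 24.8 z 120.0 125.4
69 202 y -20.1 22.3 z 120.1 126.2
73 18 y -17.0 18.7 z 119.7 124.1
tab 659 [-20.861    1.7449 157.0667] [[-33.5162  -6.7253 151.1502]
 [-10.4509   8.4411 158.9826]]
post [[  1.3163 -11.369  141.4048]
 [ 29.8529  13.0365 145.9993]]
```

View pics/w15c.png

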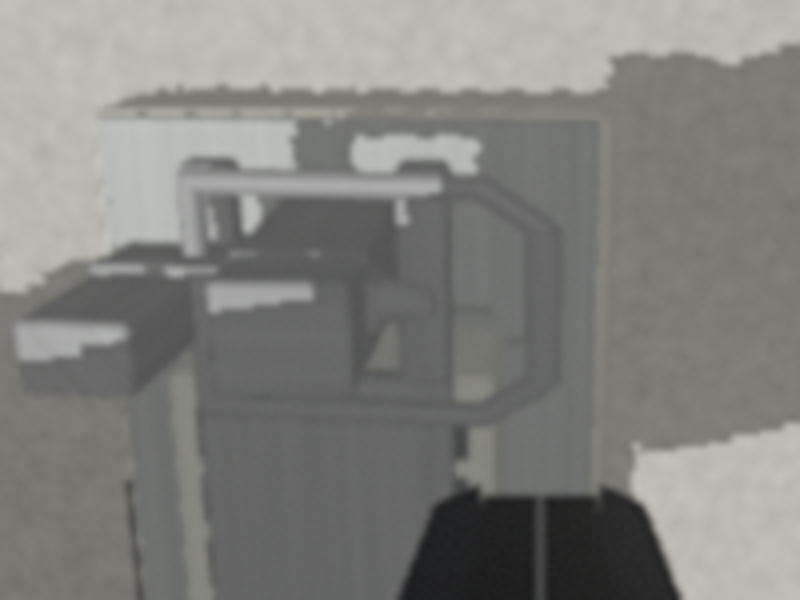

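```bash
python3 -c "
from h import *
s=V('w15');W=s.W;L=np.stack([(W[...,:2]-M)@X,(W[...,:2]-M)@Y,W[...,2]],-1)*1000
q=L[(L[...,2]>153)&(L[...,2]<162)&(abs(L[...,1])<8)&(abs(L[...,0]+20)<13)];print('tab slope',len(q),np.polyfit(q[:,0],q[:,2],1))
for lo,hi in[(-32,-22),(22,34)]:
  q=L[(L[...,2]>108)&(L[...,2]<132)&(L[...,1]>lo)&(L[...,1]<hi)&(L[...,0]>0)&(L[...,0]<55)];c=np.polyfit(q[:,0],q[:,2],1);r=q[abs(q[:,2]-np.polyval(c,q[:,0]))<1.5];print('wire',len(q),np.polyfit(r[:,0],r[:,2],1), r[:,0].min(),r[:,0].max())
q=L[(L[...,2]>104)&(L[...,2]<130)&(abs(L[...,1])<5)&(L[...,0]>30)&(L[...,0]<52)];print('shaft tip',q.round(1)[::4])
# block vs shaker
q=L[(abs(L[...,2]-89)<3)&(L[...,1]<-30)];print('block',np.percentile(q,[2,98],axis=0) if len(q) else '')
"
```

```text
tab slope 543 [  0.0259 157.7322]
wire 353 [  0.0936 115.9642] 0.296324999757464 54.76569228457307
wire 416 [  0.0968 115.9176] 0.39189928870494184 54.35578327945688
shaft tip [[ 34.8   4.5 117.3]
 [ 38.6   4.9 118.7]
 [ 31.6   4.5 120.9]
 [ 35.1   4.3 120.1]
 [ 38.5   3.8 118.3]
 [ 42.2   4.1 118.9]
 [ 30.8   3.8 121.6]
 [ 34.2   3.5 120.4]
 [ 37.8   3.4 120.2]
 [ 41.4   3.5 120.2]
 [ 44.7   2.7 117.4]
 [ 33.5   3.1 122.3]
 [ 36.9   2.5 120.3]
 [ 40.6   2.8 121.1]
 [ 44.    2.3 119.4]
 [ 31.6   1.9 121.5]
 [ 35.1   1.8 121.1]
 [ 38.6   1.6 120.2]
 [ 42.2   1.6 120.2]
 [ 30.8   1.2 122.3]
 [ 34.3   1.1 122. ]
 [ 37.9   1.1 121.6]
 [ 41.4   0.8 120.6]
 [ 44.7  -0.2 117.4]
 [ 31.4  -0.2 120.8]
 [ 35.   -0.1 120.8]
 [ 38.5  -0.4 119.8]
 [ 42.2  -0.2 120.5]
 [ 30.2   0.2 125. ]
 [ 33.4  -0.8 121.9]
 [ 36.9  -0.9 121.3]
 [ 40.4  -1.3 120.2]
 [ 43.9  -1.4 119.5]
 [ 31.4  -1.9 121.3]
 [ 35.   -2.  121.1]
 [ 38.5  -2.4 119.6]
 [ 30.1  -1.8 124.6]
 [ 33.   -3.4 119.8]
 [ 36.6  -3.6 119.1]
 [ 32.4  -3.5 122.1]
 [ 32.2  -4.8 121.3]]
block [[ -26.3228 -136.6551   86.5918]
 [ 239.0194  -32.2919   91.7693]]
```

```bash
python3 -c "
from h import *
s=V('w15');W=s.W;L=np.stack([(W[...,:2]-M)@X,(W[...,:2]-M)@Y,W[...,2]],-1)*1000
q=L[(abs(L[...,0]-15)<22)&(L[...,1]<-20)&(L[...,1]>-90)&(L[...,2]>92)&(L[...,2]<125)];print('bar',len(q),np.polyfit(q[:,1],q[:,2],1))
grab('top','t16')
a=V('top0').p.astype(int);b=V('t16').p.astype(int)
"
```

```text
bar 2331 [  0.1486 110.861 ]
```

View pics/t16.png

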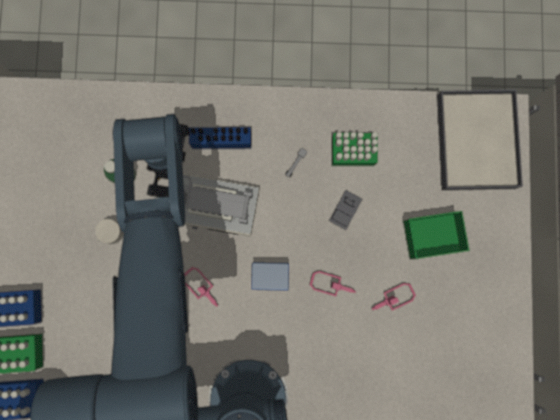

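The bar fit may be contaminated by the ring wire near y = -28 mm, so I'm rechecking without it. The top view shows the bystanders where they were.

```bash
python3 -c "
from h import *
s=V('w15');W=s.W;L=np.stack([(W[...,:2]-M)@X,(W[...,:2]-M)@Y,W[...,2]],-1)*1000
for b in range(-110,-14,8):
  q=L[(abs(L[...,0]-15)<22)&(L[...,1]>=b)&(L[...,1]<b+8)&(L[...,2]>85)&(L[...,2]<200)]
  if len(q): print(b,len(q),np.percentile(q[:,2],[5,50,95]))
s=V('t16');W=s.W;L=np.stack([(W[...,:2]-M)@X,(W[...,:2]-M)@Y,W[...,2]],-1)*1000
q=L[(abs(L[...,0]-15)<22)&(L[...,1]<-40)&(L[...,1]>-170)&(L[...,2]>85)&(L[...,2]<125)];print('bar top',len(q),np.polyfit(q[:,1],q[:,2],1),np.median(q[:,2]))
"
```

```text
-94 133 [ 99.5958 100.6518 101.5072]
-86 256 [ 99.6509 100.6746 101.8401]
-78 287 [ 99.7058 100.7293 101.8158]
-70 299 [ 99.7197 100.6636 101.7441]
-62 301 [ 99.6606 100.6431 101.7837]
-54 310 [ 99.648  100.6484 101.6136]
-46 316 [ 99.6504 100.7134 101.7181]
-38 77 [ 99.6217 100.7645 101.7984]
-30 365 [ 97.3189 116.5742 119.5875]
-22 19 [ 99.2147 100.5042 101.0945]
bar top 697 [ 0.0025 99.9757] 99.72050554368272
```

The bar is flat at 100.7 mm, so the earlier slope did come from the ring wire. Handing in.

```bash
python3 -c "
from h import *
print(manip.finish_job())"
```

```text
the job is handed in; nothing more can be done
None
```

The shaker is ready to run and the job is handed in, at about 24 s of the 72 s allowed. I pressed the bar down to its stop and pushed the steel ring pin in from the robot's side until its head met the post (about 6 N). I then carried the ring up and over the post by its cross bar, let go, and pressed it down on the far side.

Last checks, from camera depth:
- **Bar:** flat, with its top 100.7 mm above the bench at every point along it. A first fit gave a slope of 0.15, but that came from a ring wire crossing the patch; with those points left out the bar is level.
- **Pin:** the tip is about 45 mm past the hole's mouth, so the shoulder is within roughly 1–2 mm of the mouth. The pin droops slightly at the head, but the size is unclear: about 0.03 rad from the tab's top, and between 0.03 and 0.1 rad from the tip's height.
- **Ring:** it lies round the post on the far side, rising about 0.095 rad above level. That puts its angle at roughly 3.07–3.14 rad, above the 2.85 needed. Only 1.3 N built up at the end of the press, so I did not clearly feel its stop.
- **Bystanders:** in the last top view they look unmoved. The reagent bottle was partly hidden by the arm.
- **Gripper:** about 90 mm above the post and touching nothing.
- **Well block:** not measured separately, since it is under the bar.

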